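Weigh the boxed-in sample

TASK

The small amber sample jar with the violet lid stands at the back of the grey tray, boxed in by three reagent bottles. Move all three bottles onto the green mat, then take the jar and stand it in the middle of the balance pan, and only after that put each bottle back upright in the very place in the tray where it stood at the start. Do not drop or tip over anything, and leave the brass weight and the white crucible in the tray where they are.

Things in the scene. Friction and masses are not known exactly. Their poses are not given: they have to be found in the camera images.
- blue_bottle: Reagent bottle, upright and round: white body 60 mm across with a blue band, shoulder from 85 to 100 mm up, neck 26 mm across, and a blue screw cap 34 mm across from 110 to 140 mm above its foot (grip it by the cap). About 0.25 kg. Origin: centre of the underside; z up. At the start it stands in the tray; the spot where it stands then is its own place, to which it must return.
- red_bottle: Reagent bottle, upright and round: white body 60 mm across with a red band, shoulder from 85 to 100 mm up, neck 26 mm across, and a red screw cap 34 mm across from 110 to 140 mm above its foot (grip it by the cap). About 0.25 kg. Origin: centre of the underside; z up. At the start it stands in the tray; the spot where it stands then is its own place, to which it must return.
- yellow_bottle: Reagent bottle, upright and round: white body 60 mm across with a yellow band, shoulder from 85 to 100 mm up, neck 26 mm across, and a yellow screw cap 34 mm across from 110 to 140 mm above its foot (grip it by the cap). About 0.25 kg. Origin: centre of the underside; z up. At the start it stands in the tray; the spot where it stands then is its own place, to which it must return.
- jar: Small closed sample jar, a plain upright cylinder 50 mm across and 45 mm tall, amber glass with a violet lid of the same width. About 0.12 kg. Origin: centre of the underside; z up. Stands in the tray between the bottles, about 9 mm from each.
- tray: Grey open tray, fixed, 165 mm (x) by 225 mm (y), walls 4 mm thick and 18 mm high, inner floor 4 mm above the bench. Origin: centre of the underside; x points to its back, away from the robot. The jar stands at about x +35, y 0 mm; the three bottle places are at about (35, 64), (35, -64) and (-29, 0) mm, with any of the bottles in any of them.
- mat: Green flat mat, fixed on the bench to one side of the tray (left or right), 250 mm (x) by 130 mm (y), 3 mm thick: the parking area for the bottles. Origin: centre of the underside; top 3 mm above it.
- balance: White laboratory balance, fixed on the other side of the tray from the mat. Its round steel pan is 120 mm across, its top 62 mm above the bench, rigid. Origin: on the bench, right under the centre of the pan. The white case is 180 mm wide (y), 45 mm high, and reaches from 165 mm before (x) the pan's centre, where the display is (55 mm high), to 105 mm behind it.
- weight: Brass calibration weight with a small knob, 32 mm across, 42 mm tall, 0.2 kg, standing in the tray's front left corner. Leave it. Origin: centre of the underside.
- crucible: White ceramic crucible with a lid, 40 mm across, 42 mm tall, 0.06 kg, standing in the tray's front right corner. Leave it. Origin: centre of the underside.
Mind the look-alikes: they are no part of the job. What is shaped like the yellow_bottle but brown or turquoise is not meant.

How it is judged (in metres and radians):
On the way, in this order (a step that is already met when the one before it is completed fails the run):
1. all three bottles stand upright and released on the green mat (x of blue_bottle in the frame of mat between -0.125 and 0.125 m and y of blue_bottle in the frame of mat between -0.065 and 0.065 m and height (world z) of each of blue_bottle, red_bottle, yellow_bottle below 0.012 m and angle between each of blue_bottle, red_bottle, yellow_bottle's own z axis and vertical below 0.12 rad and contact force between each of blue_bottle, red_bottle, yellow_bottle and the fingers below 0.1 N and x of red_bottle in the frame of mat between -0.125 and 0.125 m and y of red_bottle in the frame of mat between -0.065 and 0.065 m and x of yellow_bottle in the frame of mat between -0.125 and 0.125 m and y of yellow_bottle in the frame of mat between -0.065 and 0.065 m), for 0.2 s.
2. the jar stands released in the middle of the balance pan while the bottles still wait on the mat (all of step 1 and horizontal distance between jar and balance below 0.015 m and height (world z) of jar between 0.057 and 0.067 m and angle between jar's own z axis and vertical below 0.1 rad and contact force between jar and the fingers below 0.1 N), for 0.2 s.
At the end, for the whole second after the job is handed in: The jar stands upright on the balance pan, its axis within 15 mm of the pan's centre; each bottle stands upright within 12 mm of where it stood at the start; the weight and the crucible are within 15 mm of where they were; all is released and at rest (horizontal distance between jar and balance below 0.015 m and height (world z) of jar between 0.057 and 0.067 m and angle between each of jar, blue_bottle, red_bottle, yellow_bottle's own z axis and vertical below 0.1 rad and contact force between jar and the fingers below 0.1 N and linear speed of each of jar, blue_bottle, red_bottle, yellow_bottle below 0.02 m/s and distance of each of blue_bottle, red_bottle, yellow_bottle from where it was at the start of the episode below 0.012 m and distance of each of weight, crucible from where it was at the start of the episode below 0.015 m); the robot touches nothing.
It fails at once if a bottle, the jar, the weight or the crucible is tipped over (more than 35 degrees) (angle between any of blue_bottle, red_bottle, yellow_bottle, jar, weight, crucible's own z axis and vertical above 0.61 rad).
It fails at once if the weight or the crucible is shifted by more than 30 mm (distance of any of weight, crucible from where it was at the start of the episode above 0.03 m).
It fails at once if a bottle or the jar is dropped (falls free, touched by nothing, more than 30 mm above the surface it is set on) ((height (world z) of blue_bottle above 0.035 m and contact force between blue_bottle and anything else below 0.001 N) or (height (world z) of red_bottle above 0.035 m and contact force between red_bottle and anything else below 0.001 N) or (height (world z) of yellow_bottle above 0.035 m and contact force between yellow_bottle and anything else below 0.001 N) or (height (world z) of jar above 0.095 m and contact force between jar and anything else below 0.001 N)).
It also fails if it takes over 147 s, if anything falls off the work surface, if the arm or the gripper's body presses on something with over 40 N, if the wrist force passes 120 N, or if a joint passes its speed limit or range.

ROBOT

A 6-joint arm with a two-finger parallel gripper is mounted at the origin on the work surface. World frame = base frame: x ahead of the robot, y to its left, z up, the work surface at z = 0. Lengths are in mm, angles in rad, forces in N, time in s.
With the tool pointing down it reaches from about 350 to 775 mm from the base axis. Payload 7.3 kg.
Tool frame: the origin (TCP) lies midway between the tips of the shut fingers; the grasp point (between the pads) lies 19 mm behind it (bot.tcp_to_grasp is the distance from the TCP to the grasp point, in mm); z points along the fingers, y is the line along which they close (so a half turn about z gives the same grasp; the last joint's range is limited). The gripper opens to 92 mm and grips with 3 to 60 N. Pads are 19 mm wide; open, the fingers measure 130 mm over their backs; the gripper's body (75 mm by 190 mm) begins 47 mm behind the grasp point.
Start: joints at [-1.341, 0.342, 1.524, -0, 1.275, -0.146], TCP at [192.707, -488.374, 226.741] pointing down, gripper open.
Joint ranges: [-2.53, 2.53], [-0.77, 2.02], [0.04, 2.7], [-1, 4.14], [0.28, 2.66], [-3.11, 3.11]. Speed limits (rad/s): [2.57, 2.57, 3.14, 3.14, 3.14, 3.14].

INTERFACE

Orientations are given as [roll, pitch, yaw] about the fixed x, y, z axes, in that order (R = Rz(yaw) Ry(pitch) Rx(roll)).
In Python, from plant import bot, viewer gives the robot as it stands. The module is installed in compiled form; this text tells all that it offers.
- The arm moves only by the shell command python3 -m handwheel 'ROWS'. ROWS is text: rows parted by semicolons, each of 7 numbers parted by spaces: the shift along the tool's x, y, z scaled (see below), then the turn, a rotation vector about the tool's x, y, z scaled (see below), then the opening, from -1 (shut) to 1 (fully open), so that 0 is half open. In form: tx ty tz rx ry rz gripper; .... A call has 1 to 8 rows; each row is the pose to reach, as a shift and turn from the pose commanded when the call began, along the tool's axes at that moment, turning the shorter way round; what a row does not reach only later rows make up. The controller multiplies each number of a shift by 10 cm and each number of a turn by pi rad. A row lasts 1/12 s, in which the tool goes at most 41.7 mm and 7.16 degrees, less where a joint would pass 70% of its speed; a pose out of reach is approached as far as the arm can. A call with a number of a shift or a turn outside -1 to 1 is refused whole. A call with a gripper value outside its range is refused whole. The fingers move at their own pace and stop on an object; the grip force is fixed at half the most. Time passes only in rows, so rows that repeat a pose let the fingers close. It gives the time, the measured TCP pose, the force, the opening and the grip force at its end, in the units of the state.
- bot.get_obs(): the state, without advancing time (a new reading comes with each control period).
- viewer.capture(name): name is "side" or "top" or "wrist"; returns a dict with "frame" (420x560x3 uint8, red, green, blue), "fov_y" (degrees; the focal length in pixels is half the picture's height over the tangent of half this angle, whatever the lens; pixels are square), "cx", "cy" (the principal point, pixels), "T" (4x4, takes a point from camera to world coordinates). Camera axes: x right, y down, z forward; pixel columns grow to the right and rows downward; lengths in mm; the calibration is good to about 2 mm. A picture is of the moment at which its call begins. There is no depth.
- bot.close_job(): hands the job in; it is judged then, once.
Trained networks look in a picture, given as the dict that the camera call returned (one of the last four; its "shot" number tells which), for a name from the list of things; names that differ only in an ending like _2 or _b are one class to them, and where a whole thing is asked for, a point or a joint stands for the part that bears it (a point fixed in the world has none). Each returns a list of dicts, best first, with "score" (0 to 1); they miss things now and then, are a little off and sometimes report something else, mostly with a low value. They report only what shows in the picture. A call takes as long as a camera call. They do not tell look-alikes from the thing itself.
- viewer.recognise(target, picture): "centre" ([column, row] in pixels, amid what is visible of it).
- viewer.cut_out(target, picture): "pixels" (420x560 bool, what is visible of it) and "centre" ([column, row] in pixels, amid what is visible of it).
The state is a dict: "time": time; "joint_positions": joint angles; "dq": joint speeds; "tau": joint torques, N m; "tool_pos": TCP position; "tcp_rot": TCP orientation; "contact_force": force on the tool from outside, world axes, zero at the start; "moment": the same for the moment, N m; "grip_width": finger opening in mm; "finger_force": force on a finger pad.
Only numpy, scipy, OpenCV 4.12 (cv2) and the standard library are available. Lean on these libraries where they do the work, as an engineer would, in place of code of your own. Each camera call takes 0.05 s, during which the arm holds its last target. There are 200 camera calls.

## Working session

There is one attempt and no reset: what is moved stays moved. The work goes in short steps, Python scripts to look and compute and a shell command to move; the robot and the scene stay as the last step left them, time stands still between calls to the robot, and variables do not carry over. Pictures are saved under pics/ and viewed, at most 14 in all, crops included, and the job is handed in when it is done.

```bash
mkdir -p pics
cat > h.py <<'E'
import numpy as np, cv2
from plant import bot, viewer
def save(n,p): cv2.imwrite('pics/'+n+'.png',p['frame'][:,:,::-1])
def ray(p,px,z):
    f=210/np.tan(np.radians(p['fov_y'])/2); T=np.array(p['T'])
    d=T[:3,:3]@np.array([(px[0]-p['cx'])/f,(px[1]-p['cy'])/f,1]); o=T[:3,3]
    return (o+d*(z-o[2])/d[2])[:2]
E
python3 - <<'E'
from h import *
np.set_printoptions(precision=1,suppress=True)
print(bot.get_obs())
t=viewer.capture('top');s=viewer.capture('side')
save('top',t);save('side',s)
for n,z in dict(blue_bottle=70,red_bottle=70,yellow_bottle=70,jar=45,tray=4,mat=3,balance=50,weight=25,crucible=25).items():
  for p in (t,s):
    for r in viewer.recognise(n,p)[:3]: print(n,round(r['score'],2),np.array(r['centre']),ray(p,r['centre'],z))
print(np.array(t['T']),t['fov_y'],t['cx'],t['cy'])
cv2.imwrite('pics/both.png',cv2.resize(np.hstack([t['frame'],s['frame']])[:,:,::-1],(800,300)))
E
```

```text
{'time': 0.0, 'joint_positions': array([-1.3,  0.3,  1.5, -0. ,  1.3, -0.1]), 'dq': array([0., 0., 0., 0., 0., 0.]), 'tau': array([ -0. , -43.1, -24.4,   0.1,   0.1,  -0. ]), 'tool_pos': array([ 192.6, -488. ,  226.1]), 'tcp_rot': array([-3.1, -0. ,  0.4]), 'contact_force': array([-0.3, -0.6,  0.7]), 'moment': array([ 0.,  0., -0.]), 'finger_force': 0.0, 'grip_width': 92.31629485461843}
blue_bottle 0.89 [304.2 191.2] [590.2 -41.9]
blue_bottle 0.56 [264.6 184.1] [599.7 -56.5]
red_bottle 0.6 [280.1 223.3] [539.5  42.3]
yellow_bottle 0.92 [244.4 116.3] [734.9  73.5]
yellow_bottle 0.89 [237.8 175.8] [617.5  82.6]
yellow_bottle 0.87 [330.9 102.9] [765.8 -92.9]
yellow_bottle 0.93 [235.5 231.3] [617.2  85.2]
yellow_bottle 0.93 [252.3 151.2] [ 656.4 -152.5]
yellow_bottle 0.76 [375.9 207.7] [363.2 -50. ]
jar 0.79 [270.6 188. ] [600.7  21. ]
jar 0.62 [257.4 220.9] [591.3  26.5]
tray 0.87 [279.5 220.5] [543.6   2.3]
tray 0.84 [270.  252.9] [553.2  68.3]
tray 0.71 [250.4 377. ] [513.5 330. ]
mat 0.86 [109.5 234.4] [510.5 338. ]
mat 0.96 [247.7 379.2] [516.9 334.4]
balance 0.78 [450.3 255.9] [ 475.3 -318.8]
balance 0.72 [342.4 135.5] [ 472.1 -289.1]
weight 0.7 [225.4 220.3] [539.3 107.9]
weight 0.7 [271.6 266.2] [536.7 114.9]
crucible 0.53 [297.  234.7] [513.4 -31.7]
crucible 0.23 [224.  221.8] [536.3 110.5]
crucible 0.87 [302.9 211.7] [511.2 -41.6]
[[  0.   -1.    0.2 424.6]
 [ -1.   -0.   -0.   16.2]
 [  0.   -0.2  -1.  843.4]
 [  0.    0.    0.    1. ]] 52.7184229664031 279.4495073936441 210.35956152042107
```

View pics/top.png

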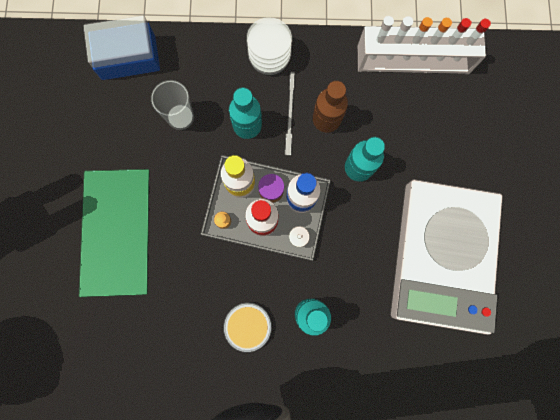

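View pics/side.png

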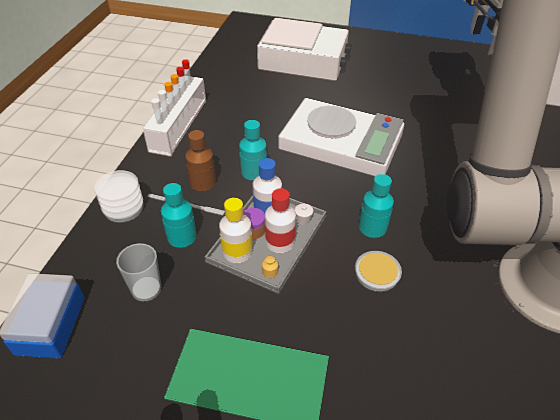

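The tray is in the middle of the top view: the yellow cap is at (234,166), red at (261,210), blue at (306,183) and the jar lid at (271,187). The mat is on the left around (114,233) and the pan on the right at (457,239). The look-alikes are the turquoise and brown bottles outside the tray.

Run:
```python
from h import *
np.set_printoptions(precision=3,suppress=True)
o=bot.get_obs();print(o['tool_pos'],o['tcp_rot'])
np.set_printoptions(precision=1,suppress=True)
def c(p,u,lo,hi,z,w=30,n=''):
    hsv=cv2.cvtColor(p['frame'],cv2.COLOR_RGB2HSV)
    m=cv2.inRange(hsv,np.array(lo),np.array(hi)); M=np.zeros_like(m)
    y,x=u[1],u[0]; M[max(y-w,0):y+w,max(x-w,0):x+w]=m[max(y-w,0):y+w,max(x-w,0):x+w]
    k,l,st,ce=cv2.connectedComponentsWithStats(M); i=1+np.argmax(st[1:,4])
    cs,_=cv2.findContours((l==i).astype(np.uint8),0,2)
    e=cv2.minAreaRect(cs[0]); print(n,st[i],ce[i],ray(p,ce[i],z), [ray(p,q,z) for q in cv2.boxPoints(e)] if n=='mat' else '')
t=viewer.capture('top');s=viewer.capture('side')
for p,U in ((t,[(234,166),(261,210),(306,183),(271,187),(114,233)]),(s,[(234,207),(280,197),(267,170),(256,220),(250,377)])):
    top=p is t; 
    c(p,U[0],(22,120,60),(35,255,255),140 if top else 129,13,'yellow')
    c(p,U[1],(0,150,60),(6,255,255),140 if top else 129,13,'red')
    c(p,U[2],(105,120,40),(125,255,255),140 if top else 129,14,'blue')
    c(p,U[3],(132,80,30),(155,255,255),46 if top else 40,18,'jar')
    c(p,U[4],(50,80,30),(80,255,255),3,110,'mat')
# pan: gray circle
g=cv2.cvtColor(t['frame'],cv2.COLOR_RGB2GRAY)
m=((g<200)&(g>90)).astype(np.uint8)[195:280,415:500]
k,l,st,ce=cv2.connectedComponentsWithStats(m);i=1+np.argmax(st[1:,4]);print('pan',st[i],ce[i]+[415,195],ray(t,ce[i]+[415,195],62))
print('tray',[ray(t,q,18) for q in((221,157),(330,180),(313,259),(202,234))])
```

```text
[ 192.695 -488.376  226.739] [3.142 0.    0.376]
yellow [225 155  20  23 359] [234.4 165.8] [617.4  82.9] 
red [251 200  20  21 311] [260.8 210.2] [541.3  36.2] 
blue [297 173  19  22 328] [305.8 183.3] [589.1 -39.4] 
jar [258 174  26  26 532] [270.9 186.4] [603.7  20.4] 
mat [  79  169   70  128 8416] [114.4 232.9] [513.6 328.6] [array([390.4, 387.3]), array([644.6, 406.6]), array([645. , 269.3]), array([390.2, 256.6])]
yellow [224 197  19  23 368] [233.2 208.5] [619.6  80.9] 
red [272 188  18  22 332] [280.1 199. ] [542.2  34. ] 
blue [259 158  17  22 309] [266.6 168.4] [590.5 -42.3] 
jar [244 208  21  21 307] [255.  216.8] [600.8  12.5] 
mat [  164   329   165    91 10981] [248.2 377.7] [516.9 331.7] [array([637.7, 403.6]), array([667.9, 270.8]), array([391. , 257.2]), array([389.7, 386.3])]
pan [   9   12   65   64 3117] [456.2 239.2] [ 505.7 -326.3]
tray [array([668.7, 122. ]), array([625.2, -97.5]), array([467.3, -63.5]), array([512.6, 153.3])]
```

```bash
H="python3 -m handwheel"
python3 -m handwheel '0 0 0 0 0 0.1197 0.15; 0 0 0 0 0 0.1197 0.15; 0 0 0 0 0 0.1197 0.15; 0 0 0 0 0 0.1197 0.15; 0 0 0 0 0 0.1197 0.15'
for i in 1 2 3 4 5 6; do python3 -m handwheel '0.708 -0.949 0 0 0 0 0.15; 0.708 -0.949 0 0 0 0 0.15; 0.708 -0.949 0 0 0 0 0.15; 0.708 -0.949 0 0 0 0 0.15'; done
cat >> h.py <<'E'
def cap(p,name,z,near=None):
    lo,hi=dict(yellow=((22,120,60),(35,255,255)),red=((0,150,60),(6,255,255)),blue=((105,120,40),(125,255,255)),jar=((132,80,30),(155,255,255)))[name]
    m=cv2.inRange(cv2.cvtColor(p['frame'],cv2.COLOR_RGB2HSV),np.array(lo),np.array(hi))
    k,l,st,ce=cv2.connectedComponentsWithStats(m)
    return [(st[i].tolist(),ce[i].round(1),ray(p,ce[i],z).round(1)) for i in range(1,k) if st[i,4]>150]
E
python3 - <<'E'
from h import *
w=viewer.capture('wrist');save('w1',w)
o=bot.get_obs();print(o['time'],o['tool_pos'].round(1),o['tcp_rot'].round(3),o['grip_width'])
for n in('yellow','red','blue','jar'):print(n,cap(w,n,144 if n!='jar' else 49))
print(np.array(w['T']).round(2))
E
```

```text
time: 1.52
tool_pos: [192.7, -488.3, 226.7]
tcp_rot: [3.142, -0.0, 0.003]
contact_force: [0.1, 0.1, -0.5]
grip_width: 62.8
finger_force: 0.0
time: 1.85
tool_pos: [266.1, -388.9, 226.9]
tcp_rot: [-3.139, -0.001, 0.008]
contact_force: [1.0, -0.4, 0.3]
grip_width: 52.9
finger_force: 0.0
time: 2.18
tool_pos: [336.8, -294.3, 226.9]
tcp_rot: [-3.14, -0.001, 0.008]
contact_force: [-0.2, 0.1, -0.4]
grip_width: 52.9
finger_force: 0.0
time: 2.52
tool_pos: [407.6, -200.0, 226.9]
tcp_rot: [-3.14, -0.001, 0.008]
contact_force: [-0.8, -0.5, 0.7]
grip_width: 52.8
finger_force: 0.0
time: 2.85
tool_pos: [478.6, -105.5, 226.7]
tcp_rot: [-3.14, -0.002, 0.007]
contact_force: [-0.5, 0.3, -0.9]
grip_width: 52.6
finger_force: 0.0
time: 3.18
tool_pos: [549.5, -10.7, 226.3]
tcp_rot: [-3.14, -0.002, 0.006]
contact_force: [-1.2, -0.6, -0.0]
grip_width: 53.1
finger_force: 0.0
time: 3.52
tool_pos: [620.2, 84.4, 225.7]
tcp_rot: [-3.14, -0.001, 0.006]
contact_force: [-1.5, -0.7, 0.2]
grip_width: 52.8
finger_force: 0.0
3.5667 [618.7  82.1 225.6] [3.141e+00 1.000e-03 5.000e-03] 52.88229155022519
yellow [([258, 166, 49, 20, 236], array([282.7, 172.2]), array([658.3,  81.7])), ([263, 193, 38, 44, 1308], array([281.7, 214.7]), array([621.5,  82.3])), ([246, 237, 21, 22, 320], array([255.7, 247.7]), array([590.4, 105.3]))]
red [([295, 226, 44, 29, 471], array([313.2, 235.2]), array([602.7,  54.3])), ([314, 301, 24, 12, 217], array([326.9, 305.7]), array([531.4,  38.8]))]
blue [([355, 190, 45, 43, 543], array([368.9, 204.1]), array([631.4,   7.6])), ([391, 223, 48, 27, 943], array([412.7, 237.3]), array([601.3, -33.8]))]
jar [([313, 185, 43, 41, 1373], array([333.9, 205.1]), array([605.3,  19.7]))]
[[ 1.0000e-02 -9.6000e-01 -2.7000e-01  6.9363e+02]
 [-1.0000e+00 -1.0000e-02 -0.0000e+00  8.2840e+01]
 [-0.0000e+00  2.7000e-01 -9.6000e-01  3.8460e+02]
 [ 0.0000e+00  0.0000e+00  0.0000e+00  1.0000e+00]]
```

View pics/w1.png

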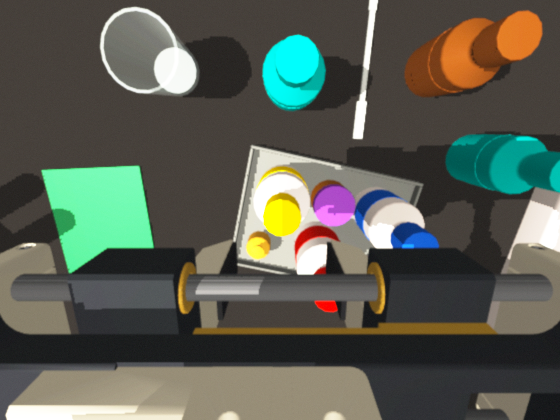

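The wrist view shows the open fingers above the yellow cap at (282,215), the jar lid at (334,205), and nothing in the way. I'll descend and grip.

```bash
python3 -m handwheel '0 0 0.4 0 0 0 0.15; 0 0 0.8 0 0 0 0.15; 0 0 0.9 0 0 0 0.15; 0 0 0.9 0 0 0 0.15; 0 0 0.9 0 0 0 0.15'
python3 -m handwheel '0 0 0.12 0 0 0 0.15; 0 0 0.25 0 0 0 0.15; 0 0 0.25 0 0 0 0.15; 0 0 0.25 0 0 0 0.15;0 0 0.25 0 0 0 0.15'
python3 -m handwheel '0 0 0 0 0 0 -1;0 0 0 0 0 0 -1;0 0 0 0 0 0 -1;0 0 0 0 0 0 -1;0 0 0 0 0 0 -1;0 0 0 0 0 0 -1'
```

```text
time: 3.98
tool_pos: [618.1, 79.7, 137.8]
tcp_rot: [3.141, -0.001, -0.001]
contact_force: [-0.0, -0.2, 1.0]
grip_width: 52.8
finger_force: 0.0
time: 4.4
tool_pos: [618.9, 80.7, 114.1]
tcp_rot: [3.141, -0.004, -0.0]
contact_force: [0.2, -1.3, -0.2]
grip_width: 52.8
finger_force: 0.0
time: 4.9
tool_pos: [618.0, 81.0, 112.2]
tcp_rot: [-3.142, -0.001, -0.0]
contact_force: [-0.1, -0.0, 2.9]
grip_width: 33.7
finger_force: 30.0
```

```bash
python3 -m handwheel '0 0 -0.1 0 0 0 -1;0 0 -0.3 0 0 0 -1;0 0 -0.55 0 0 0 -1;0 0 -0.75 0 0 0 -1;0 0 -0.8 0 0 0 -1;0 0 -0.8 0 0 0 -1'
python3 -m handwheel '-0.01 -0.1 0 0 0 0 -1;-0.03 -0.3 0 0 0 0 -1;-0.06 -0.55 0 0 0 0 -1;-0.092 -0.83 0 0 0 0 -1'
python3 -m handwheel '-0.03 -0.28 0 0 0 0 -1;-0.06 -0.56 0 0 0 0 -1;-0.092 -0.83 0 0 0 0 -1'
python3 -m handwheel '-0.03 -0.28 0 0 0 0 -1;-0.06 -0.53 0 0 0 0 -1;-0.08 -0.7 0 0 0 0 -1;-0.091 -0.8 0 0 0 0 -1;-0.091 -0.83 0 0 0 0 -1;-0.091 -0.83 0 0 0 0 -1;-0.091 -0.83 0 0 0 0 -1'
python3 -m handwheel '0 0 0.2 0 0 0 -1;0 0 0.4 0 0 0 -1;0 0 0.6 0 0 0 -1;0 0 0.7 0 0 0 -1;0 0 0.76 0 0 0 -1;0 0 0.79 0 0 0 -1;0 0 0.805 0 0 0 -1;0 0 0.805 0 0 0 -1'
python3 - <<'E'
from h import *
w=viewer.capture('wrist');s=viewer.capture('side')
cv2.imwrite('pics/a.png',cv2.resize(np.hstack([w['frame'],s['frame']])[:,:,::-1],(800,300)))
E
```

```text
time: 5.4
tool_pos: [618.3, 80.9, 193.4]
tcp_rot: [3.141, -0.003, -0.0]
contact_force: [0.4, -0.6, -1.9]
grip_width: 33.8
finger_force: 30.0
time: 5.73
tool_pos: [607.3, 164.5, 189.4]
tcp_rot: [3.141, 0.004, -0.002]
contact_force: [-0.1, 0.3, -2.5]
grip_width: 33.6
finger_force: 30.0
time: 5.98
tool_pos: [597.7, 248.8, 189.3]
tcp_rot: [3.141, 0.004, -0.0]
contact_force: [-0.0, -0.7, -1.7]
grip_width: 33.6
finger_force: 30.0
time: 6.57
tool_pos: [590.2, 329.0, 190.9]
tcp_rot: [3.14, 0.001, -0.001]
contact_force: [0.2, -0.1, -1.4]
grip_width: 33.5
finger_force: 30.0
time: 7.23
tool_pos: [590.7, 329.9, 111.9]
tcp_rot: [-3.141, -0.001, -0.001]
contact_force: [-0.6, -0.7, -2.7]
grip_width: 33.5
finger_force: 30.0
```

View pics/a.png

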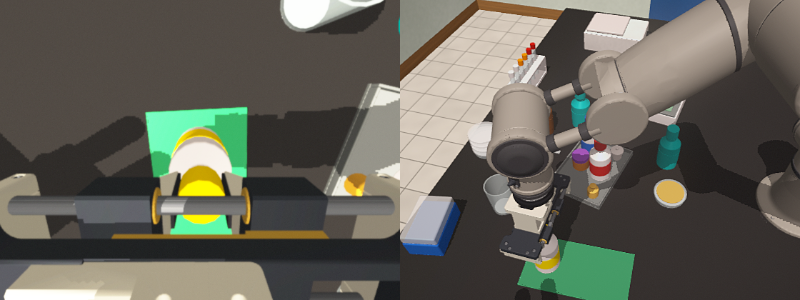

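The yellow bottle is standing on the back part of the mat, gripped at about (203,195) in the wrist half. I'll release it and go to the red one.

```bash
python3 -m handwheel '0 0 0.007 0 0 0 -1;0 0 0.007 0 0 0 -1;0 0 0.007 0 0 0 0.15;0 0 0.007 0 0 0 0.15;0 0 0.007 0 0 0 0.15;0 0 0.007 0 0 0 0.15;0 0 0.007 0 0 0 0.15'
python3 -m handwheel '0 0 -0.2 0 0 0 0.15;0 0 -0.5 0 0 0 0.15;0 0 -0.9 0 0 0 0.15;0 0 -0.9 0 0 0 0.15;0 0 -0.9 0 0 0 0.15'
for i in 1 2 3; do python3 -m handwheel '-0.161 0.986 0 0 0 0 0.15;-0.161 0.986 0 0 0 0 0.15;-0.161 0.986 0 0 0 0 0.15;-0.161 0.986 0 0 0 0 0.15;-0.161 0.986 0 0 0 0 0.15;-0.161 0.986 0 0 0 0 0.15'; done | tail -6
python3 - <<'E'
from h import *
w=viewer.capture('wrist');print(bot.get_obs()['tool_pos'],cap(w,'red',144),np.array(w['T'])[:3,3])
t=viewer.capture('side');save('b',t)
print([(r['score'],ray(t,r['centre'],70)) for r in viewer.recognise('yellow_bottle',t)])
E
```

```text
time: 7.92
tool_pos: [590.3, 329.9, 110.6]
tcp_rot: [3.142, -0.0, -0.0]
contact_force: [0.1, -0.3, 0.1]
grip_width: 52.5
finger_force: 0.0
time: 8.33
tool_pos: [591.5, 330.5, 203.8]
tcp_rot: [-3.139, -0.006, -0.0]
contact_force: [0.1, 0.2, -0.5]
grip_width: 53.1
finger_force: 0.0
time: 9.83
tool_pos: [542.3, 35.9, 200.4]
tcp_rot: [-3.141, -0.0, 0.001]
contact_force: [0.4, 0.1, 0.3]
grip_width: 53.1
finger_force: 0.0
[542.21425949  35.94951734 200.40037557] [([257, 168, 49, 19, 220], array([281. , 173.6]), array([583. ,  34.3])), ([259, 198, 42, 49, 1594], array([279.8, 222.3]), array([544.8,  35.2]))] [615.86220047  34.08588344 359.30353567]
[(0.92, array([587.80973756, 334.26864872])), (0.92, array([736.26476968,  84.76230935])), (0.9, array([ 686.54776476, -210.61112314])), (0.81, array([752.65367136, -72.11202104])), (0.74, array([488.20311039, 367.78264184])), (0.7, array([361.00137004, -49.99245378])), (0.21, array([591.93662051,  51.78551335]))]
```

```bash
python3 -m handwheel '0 0 0.3 0 0 0 0.15; 0 0 0.55 0 0 0 0.15; 0 0 0.75 0 0 0 0.15; 0 0 0.85 0 0 0 0.15; 0 0 0.888 0 0 0 0.15; 0 0 0.888 0 0 0 0.15; 0 0 0.888 0 0 0 0.15'
python3 -m handwheel '0 0 0 0 0 0 -1;0 0 0 0 0 0 -1;0 0 0 0 0 0 -1;0 0 0 0 0 0 -1;0 0 0 0 0 0 -1;0 0 0 0 0 0 -1'
```

```text
time: 10.57
tool_pos: [542.6, 34.4, 112.6]
tcp_rot: [3.141, -0.002, 0.0]
contact_force: [-0.4, -0.3, 0.4]
grip_width: 53.0
finger_force: 0.0
time: 11.07
tool_pos: [542.3, 34.2, 112.3]
tcp_rot: [3.142, -0.001, -0.0]
contact_force: [-0.1, 1.4, 4.1]
grip_width: 33.4
finger_force: 30.0
```

```bash
python3 -m handwheel '0 0 -0.1 0 0 0 -1;0 0 -0.3 0 0 0 -1;0 0 -0.55 0 0 0 -1;0 0 -0.75 0 0 0 -1;0 0 -0.8 0 0 0 -1;0 0 -0.8 0 0 0 -1'
python3 -m handwheel '-0.01 -0.1 0 0 0 0 -1;-0.03 -0.3 0 0 0 0 -1;-0.06 -0.55 0 0 0 0 -1;-0.09 -0.83 0 0 0 0 -1;-0.107 -0.986 0 0 0 0 -1'
python3 -m handwheel '-0.03 -0.28 0 0 0 0 -1;-0.06 -0.56 0 0 0 0 -1;-0.09 -0.83 0 0 0 0 -1;-0.107 -0.986 0 0 0 0 -1'
python3 -m handwheel '-0.03 -0.28 0 0 0 0 -1;-0.06 -0.53 0 0 0 0 -1;-0.08 -0.74 0 0 0 0 -1;-0.1 -0.9 0 0 0 0 -1;-0.107 -0.986 0 0 0 0 -1;-0.107 -0.986 0 0 0 0 -1;-0.107 -0.986 0 0 0 0 -1'
python3 -m handwheel '0 0 0.2 0 0 0 -1;0 0 0.4 0 0 0 -1;0 0 0.6 0 0 0 -1;0 0 0.7 0 0 0 -1;0 0 0.76 0 0 0 -1;0 0 0.79 0 0 0 -1;0 0 0.81 0 0 0 -1;0 0 0.81 0 0 0 -1'
python3 -m handwheel '0 0 0 0 0 0 -1;0 0 0 0 0 0 -1;0 0 0 0 0 0 0.15;0 0 0 0 0 0 0.15;0 0 0 0 0 0 0.15;0 0 0 0 0 0 0.15'
python3 -m handwheel '0 0 -0.2 0 0 0 0.15;0 0 -0.5 0 0 0 0.15;0 0 -0.9 0 0 0 0.15;0 0 -0.9 0 0 0 0.15;0 0 -0.9 0 0 0 0.15'
python3 - <<'E'
from h import *
w=viewer.capture('side');print(bot.get_obs()['tool_pos']);save('c',w)
E
```

```text
time: 11.57
tool_pos: [542.4, 34.0, 193.0]
tcp_rot: [3.141, -0.003, -0.0]
contact_force: [-0.7, 0.6, -3.0]
grip_width: 33.4
finger_force: 30.0
time: 11.98
tool_pos: [529.3, 135.5, 189.6]
tcp_rot: [-3.141, 0.004, 0.001]
contact_force: [-1.2, 0.2, -3.6]
grip_width: 33.7
finger_force: 30.0
time: 12.32
tool_pos: [518.5, 234.3, 189.5]
tcp_rot: [3.141, 0.004, 0.001]
contact_force: [-0.2, 0.4, -2.8]
grip_width: 33.3
finger_force: 30.0
time: 12.9
tool_pos: [509.1, 329.7, 190.4]
tcp_rot: [3.14, 0.002, 0.001]
contact_force: [-0.2, 0.2, -2.4]
grip_width: 33.5
finger_force: 30.0
time: 13.57
tool_pos: [510.5, 330.0, 111.6]
tcp_rot: [-3.141, -0.002, -0.0]
contact_force: [-0.4, -0.2, -2.2]
grip_width: 33.6
finger_force: 30.0
time: 14.07
tool_pos: [510.0, 330.1, 111.1]
tcp_rot: [-3.141, -0.001, -0.0]
contact_force: [0.2, -0.3, 0.1]
grip_width: 51.7
finger_force: 0.0
time: 14.48
tool_pos: [511.1, 330.6, 203.6]
tcp_rot: [-3.139, -0.006, -0.0]
contact_force: [0.1, -0.1, -0.3]
grip_width: 52.9
finger_force: 0.0
[510.03415896 330.06235305 201.44767093]
```

View pics/c.png

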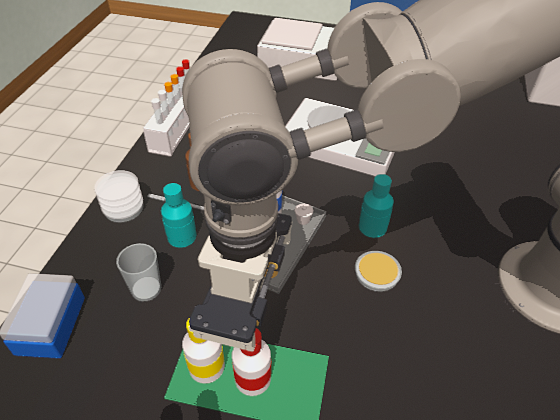

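Yellow and red are standing on the mat at about (204,355) and (251,365). Next is blue.

```bash
for i in 1 2 3 4; do python3 -m handwheel '0.2 0.93 0 0 0 0 0.15;0.2 0.93 0 0 0 0 0.15;0.2 0.93 0 0 0 0 0.15;0.2 0.93 0 0 0 0 0.15;0.2 0.93 0 0 0 0 0.15;0.2 0.93 0 0 0 0 0.15'; done | tail -6
python3 - <<'E'
from h import *
w=viewer.capture('wrist');print(bot.get_obs()['tool_pos'],cap(w,'blue',144),np.array(w['T'])[:3,3])
E
```

```text
time: 16.53
tool_pos: [589.4, -40.1, 200.6]
tcp_rot: [-3.141, 0.001, 0.001]
contact_force: [-1.0, 0.9, 0.4]
grip_width: 52.7
finger_force: 0.0
[589.44581361 -39.99984396 200.76055347] [([256, 167, 50, 19, 211], array([280.3, 172.8]), array([630.8, -41.1])), ([262, 197, 40, 48, 1499], array([281.4, 220.6]), array([593.3, -41.9]))] [663.12264068 -41.82755088 359.50959076]
```

```bash
python3 -m handwheel '0 0 0.3 0 0 0 0.15; 0 0 0.55 0 0 0 0.15; 0 0 0.75 0 0 0 0.15; 0 0 0.85 0 0 0 0.15; 0 0 0.89 0 0 0 0.15; 0 0 0.89 0 0 0 0.15; 0 0 0.89 0 0 0 0.15'
python3 -m handwheel '0 0 0 0 0 0 -1;0 0 0 0 0 0 -1;0 0 0 0 0 0 -1;0 0 0 0 0 0 -1;0 0 0 0 0 0 -1;0 0 0 0 0 0 -1'
python3 -m handwheel '0 0 -0.1 0 0 0 -1;0 0 -0.3 0 0 0 -1;0 0 -0.55 0 0 0 -1;0 0 -0.75 0 0 0 -1;0 0 -0.8 0 0 0 -1;0 0 -0.8 0 0 0 -1'
```

```text
time: 17.17
tool_pos: [590.4, -41.7, 112.8]
tcp_rot: [3.141, -0.002, 0.0]
contact_force: [0.1, 0.9, 0.5]
grip_width: 52.9
finger_force: 0.0
time: 17.67
tool_pos: [590.2, -41.8, 112.4]
tcp_rot: [-3.141, -0.001, -0.0]
contact_force: [-0.5, 3.0, 6.6]
grip_width: 33.6
finger_force: 30.0
time: 18.17
tool_pos: [590.2, -42.5, 193.1]
tcp_rot: [3.141, -0.003, -0.0]
contact_force: [0.7, 0.3, -4.2]
grip_width: 33.1
finger_force: 30.0
```

```bash
python3 -m handwheel '-0.04 -0.1 0 0 0 0 -1;-0.13 -0.3 0 0 0 0 -1;-0.24 -0.55 0 0 0 0 -1;-0.34 -0.8 0 0 0 0 -1;-0.4 -0.93 0 0 0 0 -1'
python3 -m handwheel '-0.13 -0.31 0 0 0 0 -1;-0.27 -0.62 0 0 0 0 -1;-0.4 -0.93 0 0 0 0 -1'
python3 -m handwheel '-0.13 -0.31 0 0 0 0 -1;-0.27 -0.62 0 0 0 0 -1;-0.4 -0.93 0 0 0 0 -1'
python3 -m handwheel '-0.12 -0.28 0 0 0 0 -1;-0.24 -0.55 0 0 0 0 -1;-0.33 -0.77 0 0 0 0 -1;-0.38 -0.88 0 0 0 0 -1;-0.4 -0.93 0 0 0 0 -1;-0.4 -0.93 0 0 0 0 -1;-0.4 -0.93 0 0 0 0 -1;-0.4 -0.93 0 0 0 0 -1'
python3 -m handwheel '0 0 0.2 0 0 0 -1;0 0 0.4 0 0 0 -1;0 0 0.6 0 0 0 -1;0 0 0.7 0 0 0 -1;0 0 0.76 0 0 0 -1;0 0 0.79 0 0 0 -1;0 0 0.81 0 0 0 -1;0 0 0.81 0 0 0 -1'
python3 -m handwheel '0 0 0 0 0 0 -1;0 0 0 0 0 0 -1;0 0 0 0 0 0 0.15;0 0 0 0 0 0 0.15;0 0 0 0 0 0 0.15;0 0 0 0 0 0 0.15'
python3 -m handwheel '0 0 -0.2 0 0 0 0.15;0 0 -0.5 0 0 0 0.15;0 0 -0.9 0 0 0 0.15;0 0 -0.9 0 0 0 0.15;0 0 -0.9 0 0 0 0.15'
python3 - <<'E'
from h import *
w=viewer.capture('wrist');print(bot.get_obs()['tool_pos']);save('d',w)
s=viewer.capture('side')
for n in ('blue','red','yellow','jar'):print(n,cap(s,n,129 if n!='jar' else 40))
cv2.imwrite('pics/d.png',cv2.resize(np.hstack([w['frame'],s['frame']])[:,:,::-1],(800,300)))
E
```

```text
time: 18.58
tool_pos: [547.0, 53.8, 189.6]
tcp_rot: [-3.14, 0.005, 0.001]
contact_force: [-0.7, -0.3, -3.3]
grip_width: 33.3
finger_force: 30.0
time: 18.83
tool_pos: [508.0, 145.0, 190.2]
tcp_rot: [3.141, 0.003, -0.001]
contact_force: [-0.1, 0.4, -2.6]
grip_width: 33.5
finger_force: 30.0
time: 19.08
tool_pos: [467.9, 238.1, 190.3]
tcp_rot: [3.14, 0.002, -0.0]
contact_force: [1.3, 0.3, -2.7]
grip_width: 33.1
finger_force: 30.0
time: 19.75
tool_pos: [430.3, 328.8, 191.4]
tcp_rot: [3.141, 0.0, -0.002]
contact_force: [0.6, 0.4, -3.8]
grip_width: 33.7
finger_force: 30.0
time: 20.42
tool_pos: [430.6, 330.1, 111.6]
tcp_rot: [-3.141, -0.002, -0.001]
contact_force: [0.0, -0.7, -4.1]
grip_width: 33.5
finger_force: 30.0
time: 20.92
tool_pos: [429.9, 330.1, 111.0]
tcp_rot: [-3.141, -0.001, -0.0]
contact_force: [-0.2, -1.1, -0.5]
grip_width: 51.6
finger_force: 0.0
time: 21.33
tool_pos: [431.0, 330.7, 203.2]
tcp_rot: [-3.139, -0.005, -0.0]
contact_force: [-0.0, -0.4, -0.1]
grip_width: 52.7
finger_force: 0.0
[430.02079848 330.11176258 201.35945517]
blue [([349, 0, 100, 33, 2226], array([388.8,  13.3]), array([ 430.6, -798. ])), ([3, 283, 82, 75, 1642], array([ 52. , 332.8]), array([798.7, 396. ])), ([282, 380, 37, 24, 368], array([299. , 394.3]), array([420.4, 391. ]))]
red [([238, 326, 23, 30, 520], array([248.9, 340.1]), array([511.2, 330.5])), ([234, 365, 37, 26, 389], array([252.9, 381.3]), array([486.9, 389.6]))]
yellow [([186, 314, 24, 29, 560], array([198. , 327.7]), array([591.6, 330.9])), ([185, 346, 39, 32, 444], array([206.5, 367.5]), array([556.6, 387.4]))]
jar [([240, 208, 25, 21, 426], array([252.3, 217.8]), array([605.3,  16.9]))]
```

View pics/d.png

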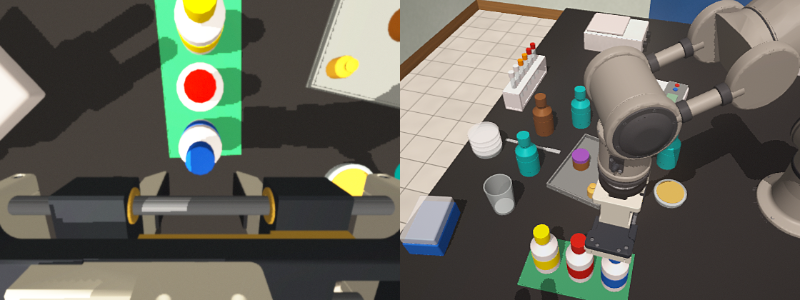

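All three bottles are standing on the mat, in the wrist half at (198,15), (200,88) and (200,150). On to the jar.

```bash
for i in 1 2 3 4; do python3 -m handwheel '0.435 0.776 0 0 0 0 0.8;0.435 0.776 0 0 0 0 0.8;0.435 0.776 0 0 0 0 0.8;0.435 0.776 0 0 0 0 0.8;0.435 0.776 0 0 0 0 0.8;0.435 0.776 0 0 0 0 0.8'; done | tail -6
python3 -m handwheel '0 0 0.3 0 0 0 0.8; 0 0 0.7 0 0 0 0.8; 0 0 0.9 0 0 0 0.8; 0 0 0.9 0 0 0 0.8;0 0 0.9 0 0 0 0.8'
python3 - <<'E'
from h import *
w=viewer.capture('wrist');save('e',w);print(bot.get_obs()['tool_pos'],cap(w,'jar',49))
t=viewer.capture('top');save('t2',t);g=cv2.cvtColor(t['frame'],cv2.COLOR_RGB2GRAY)
for z in(62,):
  for c in viewer.recognise('balance',t):print(c['score'],c['centre'])
E
```

```text
time: 23.43
tool_pos: [602.9, 21.5, 200.7]
tcp_rot: [-3.141, 0.001, 0.002]
contact_force: [-0.9, -0.1, -0.5]
grip_width: 83.0
finger_force: 0.0
time: 23.85
tool_pos: [603.0, 21.0, 110.6]
tcp_rot: [-3.141, 0.002, 0.001]
contact_force: [-0.1, -0.3, 0.7]
grip_width: 82.9
finger_force: 0.0
[604.18195382  20.62080775 112.08918672] [([251, 190, 62, 61, 2955], array([281.2, 219.6]), array([606. ,  19.3]))]
0.82 [448.6, 258.1]
```

View pics/e.png

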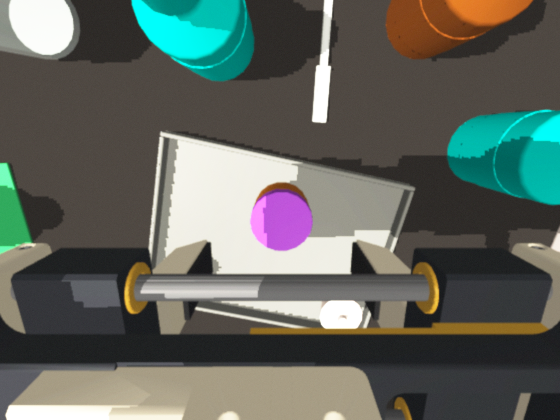

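```bash
python3 -m handwheel '0.01 0 0.25 0 0 0 0.8; 0.01 0 0.5 0 0 0 0.8; 0.01 0 0.7 0 0 0 0.8; 0.01 0 0.85 0 0 0 0.8;0.01 0 0.93 0 0 0 0.8;0.01 0 0.967 0 0 0 0.8;0.01 0 0.967 0 0 0 0.8'
python3 -m handwheel '0 0 0 0 0 0 -1;0 0 0 0 0 0 -1;0 0 0 0 0 0 -1;0 0 0 0 0 0 -1;0 0 0 0 0 0 -1;0 0 0 0 0 0 -1;0 0 0 0 0 0 -1'
python3 -m handwheel '0 0 -0.1 0 0 0 -1;0 0 -0.3 0 0 0 -1;0 0 -0.6 0 0 0 -1;0 0 -0.9 0 0 0 -1;0 0 -1 0 0 0 -1;0 0 -1 0 0 0 -1'
```

```text
time: 24.58
tool_pos: [605.2, 19.5, 14.6]
tcp_rot: [3.141, -0.001, -0.0]
contact_force: [0.0, 0.4, -0.0]
grip_width: 82.7
finger_force: 0.0
time: 25.17
tool_pos: [605.0, 19.7, 14.4]
tcp_rot: [-3.141, -0.001, -0.0]
contact_force: [-1.7, 0.0, 3.3]
grip_width: 49.9
finger_force: 30.0
time: 25.67
tool_pos: [606.5, 19.3, 117.2]
tcp_rot: [3.141, -0.006, -0.0]
contact_force: [0.2, -0.7, -2.7]
grip_width: 49.8
finger_force: 30.0
```

```bash
python3 -m handwheel '-0.03 0.1 0 0 0 0 -1;-0.09 0.3 0 0 0 0 -1;-0.17 0.58 0 0 0 0 -1;-0.248 0.8645 0 0 0 0 -1'
python3 -m handwheel '-0.083 0.29 0 0 0 0 -1;-0.166 0.58 0 0 0 0 -1;-0.248 0.8645 0 0 0 0 -1'
python3 -m handwheel '-0.083 0.29 0 0 0 0 -1;-0.166 0.58 0 0 0 0 -1;-0.248 0.8645 0 0 0 0 -1'
python3 -m handwheel '-0.08 0.28 0 0 0 0 -1;-0.15 0.54 0 0 0 0 -1;-0.2 0.72 0 0 0 0 -1;-0.24 0.82 0 0 0 0 -1;-0.248 0.8645 0 0 0 0 -1;-0.248 0.8645 0 0 0 0 -1;-0.248 0.8645 0 0 0 0 -1'
python3 - <<'E'
from h import *
w=viewer.capture('wrist');save('f',w);print(bot.get_obs()['tool_pos'],np.array(w['T']).round(2))
f=210/np.tan(np.radians(w['fov_y'])/2);T=np.array(w['T'])
def proj(P):
    q=T[:3,:3].T@(np.array(P)-T[:3,3]);return (q[:2]/q[2]*f+[w['cx'],w['cy']])
img=w['frame'][:,:,::-1].copy()
pts=np.array([proj([505.7+60*np.cos(a),-326.3+60*np.sin(a),62]) for a in np.linspace(0,6.28,60)]).astype(np.int32)
cv2.polylines(img,[pts],True,(0,0,255),1);cv2.imwrite('pics/f.png',img)
E
```

```text
time: 26.0
tool_pos: [577.8, -67.6, 111.3]
tcp_rot: [-3.141, 0.005, 0.001]
contact_force: [0.6, -0.7, -1.0]
grip_width: 49.7
finger_force: 30.0
time: 26.25
tool_pos: [552.7, -154.8, 111.4]
tcp_rot: [-3.14, 0.005, -0.0]
contact_force: [0.2, -0.5, -2.2]
grip_width: 49.7
finger_force: 30.0
time: 26.5
tool_pos: [527.8, -241.1, 111.4]
tcp_rot: [-3.139, 0.004, -0.001]
contact_force: [0.5, 0.4, -1.2]
grip_width: 49.2
finger_force: 30.0
time: 27.08
tool_pos: [505.2, -325.2, 113.2]
tcp_rot: [-3.14, 0.001, 0.0]
contact_force: [0.1, -0.0, -2.0]
grip_width: 49.3
finger_force: 30.0
[ 505.5021179  -324.98662251  113.49410707] [[-0.0000e+00 -9.6000e-01 -2.7000e-01  5.7901e+02]
 [-1.0000e+00  0.0000e+00  0.0000e+00 -3.2724e+02]
 [-0.0000e+00  2.7000e-01 -9.6000e-01  2.7198e+02]
 [ 0.0000e+00  0.0000e+00  0.0000e+00  1.0000e+00]]
```

View pics/f.png

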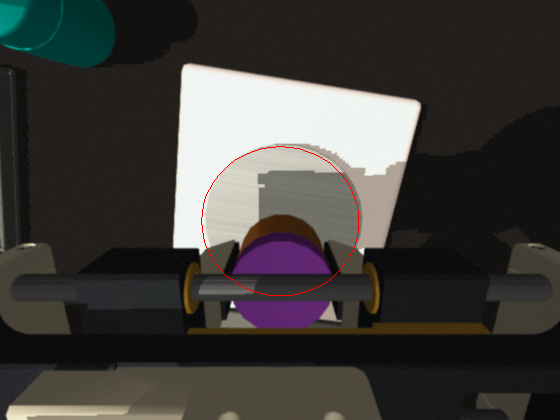

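The predicted pan outline (red ellipse) matches the pan to within about 2 mm, and the jar is gripped above it at (282,280). I'll nudge over and lower.

```bash
python3 -m handwheel '0.015 0.02 0.1 0 0 0 -1;0.015 0.02 0.22 0 0 0 -1;0.015 0.02 0.32 0 0 0 -1;0.015 0.02 0.38 0 0 0 -1;0.015 0.02 0.405 0 0 0 -1;0.015 0.02 0.417 0 0 0 -1;0.015 0.02 0.417 0 0 0 -1;0.015 0.02 0.417 0 0 0 -1'
python3 -m handwheel '0 0 0 0 0 0 -1;0 0 0.002 0 0 0 -1;0 0 0.002 0 0 0 0.6;0 0 0.002 0 0 0 0.6;0 0 0.002 0 0 0 0.6;0 0 0.002 0 0 0 0.6;0 0 0.002 0 0 0 0.6;0 0 0.002 0 0 0 0.6'
python3 -m handwheel '0 0 -0.1 0 0 0 0.6;0 0 -0.4 0 0 0 0.6;0 0 -0.8 0 0 0 0.6;0 0 -1 0 0 0 0.6;0 0 -1 0 0 0 0.6;0 0 -1 0 0 0 0.6'
python3 - <<'E'
from h import *
w=viewer.capture('wrist');save('g',w);print(bot.get_obs()['tool_pos'],cap(w,'jar',107))
E
```

```text
time: 27.8
tool_pos: [507.2, -328.2, 72.5]
tcp_rot: [3.141, -0.001, 0.0]
contact_force: [0.1, 0.5, -1.2]
grip_width: 49.8
finger_force: 30.0
time: 28.47
tool_pos: [506.9, -328.4, 72.1]
tcp_rot: [3.141, -0.0, -0.0]
contact_force: [0.1, 0.1, -0.2]
grip_width: 73.4
finger_force: 0.0
time: 28.97
tool_pos: [507.5, -328.7, 174.1]
tcp_rot: [3.139, -0.003, -0.0]
contact_force: [-0.0, -0.7, -0.5]
grip_width: 73.5
finger_force: 0.0
[ 506.77262032 -328.1100269   172.39518512] [([251, 191, 60, 59, 2810], array([280.4, 220.5]), array([ 508.3, -329.9]))]
```

View pics/g.png

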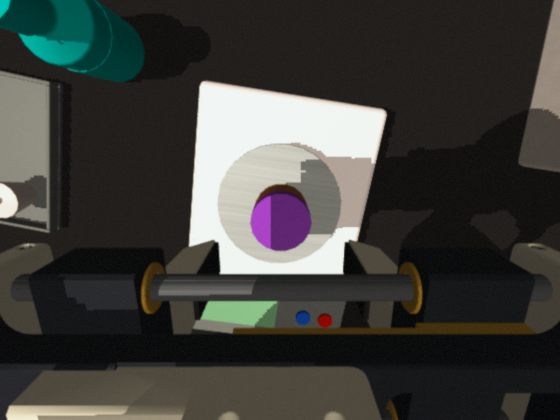

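The jar stands upright and released in the middle of the pan, with its lid at (280,220). Now blue goes back.

```bash
python3 - <<'E'
from h import *
w=viewer.capture('wrist');print('pan',[ray(w,q,62).round(1) for q in((218,203),(341,203),(279.5,143),(279.5,263))])
E
python3 -m handwheel '0 0 -0.286 0 0 0 0.15;0 0 -0.286 0 0 0 0.15;0 0 -0.286 0 0 0 0.15'
for i in 1 2 3 4 5 6 7; do python3 -m handwheel '-0.111 -0.9405 0 0 0 0 0.15;-0.111 -0.9405 0 0 0 0 0.15;-0.111 -0.9405 0 0 0 0 0.15;-0.111 -0.9405 0 0 0 0 0.15;-0.111 -0.9405 0 0 0 0 0.15;-0.111 -0.9405 0 0 0 0 0.15'; done | tail -6
python3 - <<'E'
from h import *
w=viewer.capture('wrist');print(bot.get_obs()['tool_pos'],[(n,cap(w,n,143)) for n in('blue','red')])
E
```

```text
pan [array([ 511.1, -269.4]), array([ 511. , -387.3]), array([ 567.1, -328.4]), array([ 448. , -328.2])]
time: 29.32
tool_pos: [507.1, -328.4, 200.7]
tcp_rot: [3.141, -0.0, -0.0]
contact_force: [0.1, 0.8, -0.5]
grip_width: 58.1
finger_force: 0.0
time: 32.82
tool_pos: [429.8, 328.4, 200.5]
tcp_rot: [3.14, 0.0, -0.002]
contact_force: [0.0, -0.6, -1.7]
grip_width: 52.7
finger_force: 0.0
[429.87056622 328.36573638 200.65011423] [('blue', [([257, 167, 45, 17, 191], array([279. , 172.1]), array([471.5, 328.1])), ([255, 197, 43, 48, 1417], array([278.4, 220.7]), array([433.3, 328.8]))]), ('red', [([253, 94, 46, 48, 1691], array([275.9, 117.8]), array([510.3, 330.1]))])]
```

```bash
python3 -m handwheel '0 0 0.3 0 0 0 0.15; 0 0 0.55 0 0 0 0.15; 0 0 0.75 0 0 0 0.15; 0 0 0.85 0 0 0 0.15; 0 0 0.9 0 0 0 0.15; 0 0 0.9 0 0 0 0.15; 0 0 0.9 0 0 0 0.15'
python3 -m handwheel '0 0 0 0 0 0 -1;0 0 0 0 0 0 -1;0 0 0 0 0 0 -1;0 0 0 0 0 0 -1;0 0 0 0 0 0 -1;0 0 0 0 0 0 -1'
python3 -m handwheel '0 0 -0.1 0 0 0 -1;0 0 -0.3 0 0 0 -1;0 0 -0.55 0 0 0 -1;0 0 -0.75 0 0 0 -1;0 0 -0.8 0 0 0 -1;0 0 -0.8 0 0 0 -1'
python3 -m handwheel '0.04 0.1 0 0 0 0 -1;0.13 0.3 0 0 0 0 -1;0.24 0.55 0 0 0 0 -1;0.34 0.8 0 0 0 0 -1;0.4 0.93 0 0 0 0 -1'
python3 -m handwheel '0.13 0.31 0 0 0 0 -1;0.27 0.62 0 0 0 0 -1;0.4 0.93 0 0 0 0 -1'
python3 -m handwheel '0.13 0.31 0 0 0 0 -1;0.27 0.62 0 0 0 0 -1;0.4 0.93 0 0 0 0 -1'
python3 -m handwheel '0.12 0.28 0 0 0 0 -1;0.24 0.55 0 0 0 0 -1;0.33 0.77 0 0 0 0 -1;0.38 0.88 0 0 0 0 -1;0.4 0.93 0 0 0 0 -1;0.4 0.93 0 0 0 0 -1;0.4 0.93 0 0 0 0 -1;0.4 0.93 0 0 0 0 -1'
python3 -m handwheel '0 0 0.2 0 0 0 -1;0 0 0.4 0 0 0 -1;0 0 0.55 0 0 0 -1;0 0 0.67 0 0 0 -1;0 0 0.74 0 0 0 -1;0 0 0.775 0 0 0 -1;0 0 0.788 0 0 0 -1;0 0 0.788 0 0 0 -1'
```

```text
time: 33.45
tool_pos: [430.2, 330.0, 111.6]
tcp_rot: [-3.141, -0.001, -0.001]
contact_force: [0.5, 0.2, 0.4]
grip_width: 52.7
finger_force: 0.0
time: 33.95
tool_pos: [429.8, 330.7, 111.4]
tcp_rot: [-3.14, -0.002, -0.0]
contact_force: [0.2, 2.4, 4.5]
grip_width: 33.6
finger_force: 30.0
time: 34.45
tool_pos: [429.8, 330.2, 191.9]
tcp_rot: [-3.141, -0.002, -0.0]
contact_force: [-0.3, -0.7, -4.0]
grip_width: 33.0
finger_force: 30.0
time: 34.87
tool_pos: [469.2, 233.6, 188.6]
tcp_rot: [3.139, 0.004, -0.001]
contact_force: [0.8, 0.5, -2.6]
grip_width: 33.5
finger_force: 30.0
time: 35.12
tool_pos: [508.7, 141.9, 188.7]
tcp_rot: [3.141, 0.004, 0.0]
contact_force: [0.4, 0.7, -3.2]
grip_width: 33.7
finger_force: 30.0
time: 35.37
tool_pos: [548.6, 48.6, 188.6]
tcp_rot: [3.141, 0.004, -0.001]
contact_force: [1.0, -0.2, -3.1]
grip_width: 33.6
finger_force: 30.0
time: 36.03
tool_pos: [588.7, -40.6, 190.4]
tcp_rot: [-3.141, 0.001, 0.001]
contact_force: [-0.9, -0.3, -3.5]
grip_width: 33.3
finger_force: 30.0
time: 36.7
tool_pos: [589.8, -41.5, 112.7]
tcp_rot: [3.141, -0.001, 0.0]
contact_force: [0.2, 0.0, -3.8]
grip_width: 33.5
finger_force: 30.0
```

```bash
python3 -m handwheel '0 0 0 0 0 0 -1;0 0 0.004 0 0 0 -1;0 0 0.004 0 0 0 0.15;0 0 0.004 0 0 0 0.15;0 0 0.004 0 0 0 0.15;0 0 0.004 0 0 0 0.15'
python3 -m handwheel '0 0 -0.2 0 0 0 0.15;0 0 -0.5 0 0 0 0.15;0 0 -0.888 0 0 0 0.15;0 0 -0.888 0 0 0 0.15;0 0 -0.888 0 0 0 0.15'
for i in 1 2 3 4; do python3 -m handwheel '-0.2 -0.93 0 0 0 0 0.15;-0.2 -0.93 0 0 0 0 0.15;-0.2 -0.93 0 0 0 0 0.15;-0.2 -0.93 0 0 0 0 0.15;-0.2 -0.93 0 0 0 0 0.15;-0.2 -0.93 0 0 0 0 0.15'; done | tail -6
python3 - <<'E'
from h import *
w=viewer.capture('wrist');s=viewer.capture('side');print(bot.get_obs()['tool_pos'],cap(w,'red',143))
cv2.imwrite('pics/k.png',cv2.resize(np.hstack([w['frame'],s['frame']])[:,:,::-1],(800,300)))
E
```

```text
time: 37.2
tool_pos: [589.5, -42.1, 111.8]
tcp_rot: [3.141, -0.001, -0.0]
contact_force: [0.5, -0.5, -0.2]
grip_width: 51.5
finger_force: 0.0
time: 37.62
tool_pos: [590.7, -42.3, 203.1]
tcp_rot: [3.14, -0.006, -0.0]
contact_force: [0.2, 0.7, -0.0]
grip_width: 53.1
finger_force: 0.0
time: 39.62
tool_pos: [510.1, 328.2, 200.2]
tcp_rot: [3.141, 0.0, -0.002]
contact_force: [-0.6, -0.3, -0.1]
grip_width: 52.7
finger_force: 0.0
[510.1441315  328.31763205 200.33317509] [([256, 168, 47, 19, 201], array([279.4, 173.2]), array([551.1, 327.7])), ([256, 198, 41, 47, 1503], array([276.4, 221.1]), array([513.5, 330.1]))]
```

View pics/k.png

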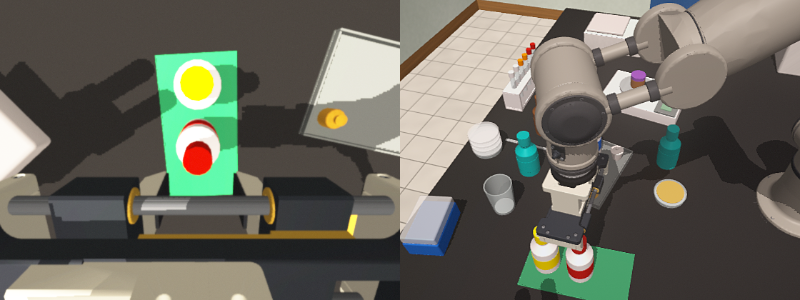

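The yellow and red bottles are still upright on the mat at (198,85) and (197,150), and the jar is on the balance. Red is next, then yellow.

```bash
python3 -m handwheel '0 0 0.3 0 0 0 0.15; 0 0 0.55 0 0 0 0.15; 0 0 0.75 0 0 0 0.15; 0 0 0.85 0 0 0 0.15; 0 0 0.9 0 0 0 0.15; 0 0 0.9 0 0 0 0.15; 0 0 0.9 0 0 0 0.15'
python3 -m handwheel '0 0 0 0 0 0 -1;0 0 0 0 0 0 -1;0 0 0 0 0 0 -1;0 0 0 0 0 0 -1;0 0 0 0 0 0 -1;0 0 0 0 0 0 -1'
python3 -m handwheel '0 0 -0.1 0 0 0 -1;0 0 -0.3 0 0 0 -1;0 0 -0.55 0 0 0 -1;0 0 -0.75 0 0 0 -1;0 0 -0.8 0 0 0 -1;0 0 -0.8 0 0 0 -1'
python3 -m handwheel '0.01 0.1 0 0 0 0 -1;0.03 0.3 0 0 0 0 -1;0.06 0.55 0 0 0 0 -1;0.09 0.83 0 0 0 0 -1;0.107 0.986 0 0 0 0 -1'
python3 -m handwheel '0.03 0.28 0 0 0 0 -1;0.06 0.56 0 0 0 0 -1;0.09 0.83 0 0 0 0 -1;0.107 0.986 0 0 0 0 -1'
python3 -m handwheel '0.03 0.28 0 0 0 0 -1;0.06 0.53 0 0 0 0 -1;0.08 0.74 0 0 0 0 -1;0.1 0.9 0 0 0 0 -1;0.107 0.986 0 0 0 0 -1;0.107 0.986 0 0 0 0 -1;0.107 0.986 0 0 0 0 -1;0.107 0.986 0 0 0 0 -1'
python3 -m handwheel '0 0 0.2 0 0 0 -1;0 0 0.4 0 0 0 -1;0 0 0.55 0 0 0 -1;0 0 0.67 0 0 0 -1;0 0 0.74 0 0 0 -1;0 0 0.775 0 0 0 -1;0 0 0.788 0 0 0 -1;0 0 0.788 0 0 0 -1'
```

```text
time: 40.3
tool_pos: [510.2, 330.0, 111.3]
tcp_rot: [-3.141, -0.001, -0.001]
contact_force: [1.0, -1.1, 0.3]
grip_width: 52.6
finger_force: 0.0
time: 40.8
tool_pos: [509.8, 330.6, 111.1]
tcp_rot: [-3.141, -0.002, -0.0]
contact_force: [-0.8, 1.6, 4.5]
grip_width: 33.3
finger_force: 30.0
time: 41.3
tool_pos: [509.9, 330.2, 191.7]
tcp_rot: [-3.141, -0.002, -0.0]
contact_force: [0.0, 0.3, -2.6]
grip_width: 33.4
finger_force: 30.0
time: 41.72
tool_pos: [519.0, 228.1, 188.0]
tcp_rot: [3.139, 0.004, -0.001]
contact_force: [0.4, -0.5, -3.1]
grip_width: 33.3
finger_force: 30.0
time: 42.05
tool_pos: [529.6, 129.4, 188.2]
tcp_rot: [3.14, 0.004, -0.002]
contact_force: [-0.7, 0.2, -3.3]
grip_width: 33.5
finger_force: 30.0
time: 42.72
tool_pos: [540.9, 35.1, 189.7]
tcp_rot: [-3.141, 0.001, 0.0]
contact_force: [0.1, -0.2, -2.4]
grip_width: 33.2
finger_force: 30.0
time: 43.38
tool_pos: [541.8, 34.9, 112.2]
tcp_rot: [-3.142, -0.001, 0.001]
contact_force: [0.1, 0.7, -2.4]
grip_width: 33.5
finger_force: 30.0
```

```bash
python3 -m handwheel '0 0 0 0 0 0 -1;0 0 0.004 0 0 0 -1;0 0 0.004 0 0 0 0.15;0 0 0.004 0 0 0 0.15;0 0 0.004 0 0 0 0.15;0 0 0.004 0 0 0 0.15'
python3 -m handwheel '0 0 -0.2 0 0 0 0.15;0 0 -0.5 0 0 0 0.15;0 0 -0.888 0 0 0 0.15;0 0 -0.888 0 0 0 0.15;0 0 -0.888 0 0 0 0.15'
for i in 1 2 3; do python3 -m handwheel '0.161 -0.986 0 0 0 0 0.15;0.161 -0.986 0 0 0 0 0.15;0.161 -0.986 0 0 0 0 0.15;0.161 -0.986 0 0 0 0 0.15;0.161 -0.986 0 0 0 0 0.15;0.161 -0.986 0 0 0 0 0.15'; done | tail -6
python3 -m handwheel '0 0 0.3 0 0 0 0.15; 0 0 0.55 0 0 0 0.15; 0 0 0.75 0 0 0 0.15; 0 0 0.85 0 0 0 0.15; 0 0 0.9 0 0 0 0.15; 0 0 0.9 0 0 0 0.15; 0 0 0.9 0 0 0 0.15'
python3 -m handwheel '0 0 0 0 0 0 -1;0 0 0 0 0 0 -1;0 0 0 0 0 0 -1;0 0 0 0 0 0 -1;0 0 0 0 0 0 -1;0 0 0 0 0 0 -1'
```

```text
time: 43.88
tool_pos: [541.5, 34.2, 111.2]
tcp_rot: [3.141, -0.0, -0.0]
contact_force: [-0.1, -0.4, 0.2]
grip_width: 51.5
finger_force: 0.0
time: 44.3
tool_pos: [542.7, 34.1, 202.1]
tcp_rot: [3.141, -0.005, -0.0]
contact_force: [-0.7, 0.2, 0.2]
grip_width: 52.9
finger_force: 0.0
time: 45.8
tool_pos: [590.0, 328.0, 199.8]
tcp_rot: [3.141, 0.001, -0.002]
contact_force: [-0.1, -0.3, 0.3]
grip_width: 52.8
finger_force: 0.0
time: 46.38
tool_pos: [590.6, 329.6, 111.2]
tcp_rot: [-3.141, -0.002, -0.001]
contact_force: [0.1, -1.0, 0.2]
grip_width: 53.0
finger_force: 0.0
time: 46.88
tool_pos: [590.2, 330.4, 110.7]
tcp_rot: [-3.141, -0.001, -0.0]
contact_force: [-0.3, 1.1, 3.8]
grip_width: 33.5
finger_force: 30.0
```

```bash
python3 -m handwheel '0 0 -0.1 0 0 0 -1;0 0 -0.3 0 0 0 -1;0 0 -0.55 0 0 0 -1;0 0 -0.75 0 0 0 -1;0 0 -0.8 0 0 0 -1;0 0 -0.8 0 0 0 -1'
python3 -m handwheel '0.01 0.1 0 0 0 0 -1;0.03 0.3 0 0 0 0 -1;0.06 0.55 0 0 0 0 -1;0.092 0.83 0 0 0 0 -1'
python3 -m handwheel '0.03 0.28 0 0 0 0 -1;0.06 0.56 0 0 0 0 -1;0.092 0.83 0 0 0 0 -1'
python3 -m handwheel '0.03 0.28 0 0 0 0 -1;0.06 0.53 0 0 0 0 -1;0.08 0.7 0 0 0 0 -1;0.09 0.8 0 0 0 0 -1;0.091 0.83 0 0 0 0 -1;0.091 0.83 0 0 0 0 -1;0.091 0.83 0 0 0 0 -1;0.091 0.83 0 0 0 0 -1'
python3 -m handwheel '0 0 0.2 0 0 0 -1;0 0 0.4 0 0 0 -1;0 0 0.55 0 0 0 -1;0 0 0.67 0 0 0 -1;0 0 0.74 0 0 0 -1;0 0 0.775 0 0 0 -1;0 0 0.788 0 0 0 -1;0 0 0.788 0 0 0 -1'
python3 -m handwheel '0 0 0 0 0 0 -1;0 0 0.004 0 0 0 -1;0 0 0.004 0 0 0 0.15;0 0 0.004 0 0 0 0.15;0 0 0.004 0 0 0 0.15;0 0 0.004 0 0 0 0.15'
python3 -m handwheel '0 0 -0.2 0 0 0 0.15;0 0 -0.5 0 0 0 0.15;0 0 -0.9 0 0 0 0.15;0 0 -0.9 0 0 0 0.15;0 0 -0.9 0 0 0 0.15'
for i in 1 2 3; do python3 -m handwheel '-0.2 -0.8 -0.1 0 0 0 0.15;-0.2 -0.8 -0.1 0 0 0 0.15;-0.2 -0.8 -0.1 0 0 0 0.15;-0.2 -0.8 -0.1 0 0 0 0.15;-0.2 -0.8 -0.1 0 0 0 0.15'; done | tail -6
python3 - <<'E'
from h import *
t=viewer.capture('top');save('end',t)
print([(n,cap(t,n,140)) for n in('yellow','red','blue')],cap(t,'jar',107))
for n in('weight','crucible'):print(n,[(r['score'],r['centre']) for r in viewer.recognise(n,t)])
E
```

```text
time: 47.38
tool_pos: [590.4, 330.3, 191.7]
tcp_rot: [-3.141, -0.003, -0.0]
contact_force: [-0.1, -0.3, -1.5]
grip_width: 33.2
finger_force: 30.0
time: 47.72
tool_pos: [597.7, 246.0, 187.3]
tcp_rot: [3.14, 0.004, 0.001]
contact_force: [0.1, 0.0, -1.6]
grip_width: 33.7
finger_force: 30.0
time: 47.97
tool_pos: [607.0, 161.7, 187.5]
tcp_rot: [3.141, 0.004, -0.001]
contact_force: [0.3, 0.2, -1.7]
grip_width: 33.4
finger_force: 30.0
time: 48.63
tool_pos: [616.9, 82.3, 189.6]
tcp_rot: [-3.141, 0.001, 0.001]
contact_force: [-0.5, 0.3, -2.3]
grip_width: 33.8
finger_force: 30.0
time: 49.3
tool_pos: [617.7, 81.6, 111.9]
tcp_rot: [-3.142, -0.002, 0.0]
contact_force: [-1.2, -1.4, -1.4]
grip_width: 33.7
finger_force: 30.0
time: 49.8
tool_pos: [617.3, 80.9, 110.7]
tcp_rot: [3.141, -0.0, -0.0]
contact_force: [-0.4, -0.5, 0.1]
grip_width: 51.7
finger_force: 0.0
time: 50.22
tool_pos: [618.6, 81.0, 203.5]
tcp_rot: [3.141, -0.006, -0.0]
contact_force: [-0.2, 0.7, 0.0]
grip_width: 52.7
finger_force: 0.0
time: 51.47
tool_pos: [557.9, 319.3, 230.0]
tcp_rot: [3.14, 0.001, -0.002]
contact_force: [-0.3, -0.5, 0.1]
grip_width: 52.8
finger_force: 0.0
[('yellow', [([225, 155, 20, 23, 361], array([235.1, 165.8]), array([617.4,  81.7])), ([228, 308, 39, 40, 949], array([246.2, 327.2]), array([350.4,  55.6]))]), ('red', [([252, 201, 20, 20, 308], array([261.2, 210.3]), array([541.2,  35.5]))]), ('blue', [([92, 23, 68, 57, 1019], array([131.4,  64.3]), array([799.5, 271. ])), ([297, 173, 20, 22, 334], array([306.6, 183.2]), array([589.2, -40.7]))])] [([452, 223, 31, 28, 675], array([466.8, 236.7]), array([ 505.8, -325.8]))]
weight [(0.65, [225.1, 221.0])]
crucible [(0.78, [297.9, 235.4])]
```

View pics/end.png

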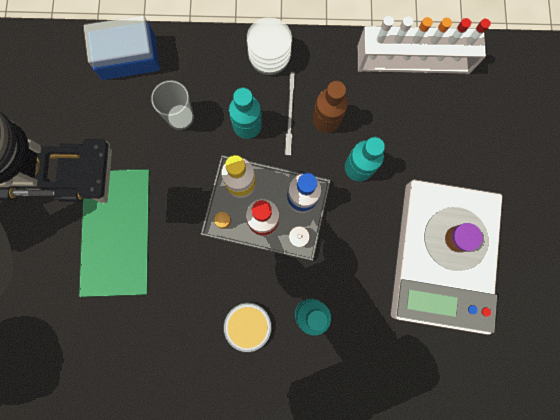

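The three bottles are back in their places, with caps at (235,166), (261,210) and (307,183), within about 1.5 mm of the start. The jar is centred on the pan, and the weight and crucible haven't moved. I'm handing in.

```bash
python3 -c "
from plant import bot
print(bot.close_job())"
```

```text
the job is handed in; nothing more can be done
None
```

The job is handed in at about 51 s of the 147 s allowed (no verdict was returned): by the last top picture the jar stands in the middle of the balance pan, the three bottles are back within about 1.5 mm of where they started, and the weight and crucible did not move.

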